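Lock the food press with its linchpin

TASK

The bar of the food press is down in its fork: lock it there with the linchpin. Push the pin through both ears of the fork, from the side that faces the robot, until its block sits against the fork, then swing the sprung ring over the top of the fork and down until it snaps under the pin's tip. Go gently, so that nothing is forced or bent, and leave the other kitchen things where they are.

Things in the scene. Friction and masses are not known exactly. Their poses are not given: they have to be found in the camera images.
- press: Food press fixed on the worktop: steel base plate (12 mm high, reaching 69 mm before the fork), white mould (from y = 55 mm on, 87 mm high), steel bar along y, and a fork at the bar's free end. Origin on the worktop under the fork's near face; x level, the way the pin goes in (away from the robot), y along the bar to the mould. Pressing pin or ring on it with over 45 N (levering counts), or the robot on it with over 15 N, damages it.
- mouth (a point): Entry hole of the fork on its near face, 120 mm above the worktop, for a fork in the middle of its slide plate; x = the way in, along the hole axis, y along the bar, z up. The fork is clamped anywhere within 8.5 mm to either side of here along y: find the hole by feel. It is two upright ears, 5 mm thick, 30 wide, 12 apart (22 over both), ending 12 mm above the axis, each with a 10 mm square hole.
- far_hole (a point): Exit hole on the fork's far face, 22 mm along x from mouth (same y doubt). The round 11 mm bar lies between the ears; a spring of 4.5 N holds its top 2.8 mm below the hole axis, so the pin's nose must wedge it down 1 mm or so on the way through: push with 3 to 15 N along x. Once in, the sprung bar holds the pin.
- pin: Linchpin, 165 g, loose on the worktop, level. Dark block, 28 long (x -28 to 0), 20 wide (y), 31 mm high (z -22 to 9), and bright greased square shank, 8 x 8 mm, to x = 26, then a blunt round nose 7 mm wide to x = 34 mm. Origin on the shank axis at the shoulder (block's front face), 22 mm above the worktop; x to the tip, z up. Fully home: shoulder on the fork. Keep its z up.
- pin_grip (a point): Grip point in the pin's block, 15 mm behind the shoulder on the shank axis: the place to grip it, from above, across y (20 mm wide). Axes as the pin's.
- pin_tip (a point): Tip of the shank, 34 mm ahead of the shoulder; it stands 12 mm out of the fork when home.
- ring_hinge (a point): Middle of the ring's hinge axis, 33 mm behind the shoulder and 8 mm above the shank's axis. The axis runs along the pin's y.
- bow: Sprung ring: bow of slippery 3.5 mm wire, legs 42 mm apart, cross wire at the far end (20 mm straight) and beyond it a thumb tab, 14 wide, 10 long, 3 mm thick. Origin mid cross wire, 69 mm from the hinge; x outwards along the legs. It stretches outwards by up to 6 mm (2.5 N/mm, preload 2 N) to snap over the pin's tip. More than 30 N from the fingers bends it.
- ring (a joint): Ring angle, rad. 0: locked, cross wire just past the tip's end and 5 mm below the shank axis, legs either side of the fork, sloping 0.19 down from the hinge. 1.76: upright. 2.4 to 2.65 at the start, leaning back; it stays where put (friction 0.3 N at the wire). At about 0.15 the wire meets the tip; push it down with 6 to 15 N until it snaps under. A pin not home stops it at the far ear.
- mug: White mug, 80 mm wide, 90 mm high; origin under its centre. Bystander: leave it.
- jar: Amber glass jar with black lid, 60 mm wide, 85 mm high; origin under its centre. Bystander: leave it.
- glass: Drinking glass, 66 mm wide, 100 mm high; origin under its centre. Bystander: leave it.
- spoon: Wooden spoon lying on the worktop. Bystander: leave it.
- bowl: Blue bowl, 120 mm wide, 50 mm high; origin under its centre. Bystander: leave it.
- weight: Small steel weight, 44 mm wide, 30 mm high; origin under its centre. Bystander: leave it.
- can: Food can, 66 mm wide, 80 mm high; origin under its centre. Bystander: leave it.
There are look-alikes about, which are no part of the job. There is more than one size of the pin; the job needs the smallest.

How it is judged:
By the outcome, as a careful person would: the job done as asked, in the order asked, and still so for the second after the job is handed in, with the robot touching nothing.
It also fails if it takes over 72 s, if anything falls off the work surface, if the arm or the gripper's body presses on something with over 40 N, if the wrist force passes 120 N, or if a joint passes its speed limit or range.

ROBOT

A 6-joint arm with a two-finger parallel gripper is mounted at the origin on the work surface. World frame = base frame: x ahead of the robot, y to its left, z up, the work surface at z = 0. Lengths are in m, angles in degrees, forces in N, time in s.
With the tool pointing down it reaches from about 0.325 to 0.85 m from the base axis. Payload 15.5 kg.
Tool frame: the origin (TCP) lies at the very end of the fingers, on their centre line; the grasp point (between the pads) lies arm.grip_depth behind it (arm.grip_depth is the distance from the TCP to the grasp point, in m); z points along the fingers, y is the line along which they close (so a half turn about z gives the same grasp; the last joint's range is limited). The gripper opens to 91 mm and grips with 3 to 60 N. Pads are 32 mm wide; open, the fingers measure 118 mm over their backs; the gripper's body (76 mm by 178 mm) begins 60 mm behind the grasp point.
Start: joints at [-70.56, 28.281, 77.091, -0, 74.628, -5.472], TCP at [0.263, -0.567, 0.214] pointing down, gripper open.
Joint ranges: [-166.48, 166.48], [-47.26, 123.95], [12.59, 153.08], [-70.14, 250.14], [6.76, 159.57], [-176.63, 176.63]. Speed limits (degrees/s): [108.29, 108.29, 147.25, 172.46, 172.46, 172.46].

INTERFACE

Orientations are given as a 3x3 rotation matrix whose columns are the frame's x, y, z axes.
In Python, from rig import arm gives the robot as it stands. Calls block until the motion is done:
- arm.move_to(position, orientation): joint-space move of the TCP to a pose.
- arm.move_l(position, orientation=None, feed=0.15): straight line of the TCP; orientation=None keeps the orientation; feed is the mean speed in m/s.
- arm.move_joints(angles): joint-space move.
- arm.grip(opening): finger opening in m; the grip force is fixed at half the most; returns when the fingers have stopped.
- arm.sleep(seconds).
- arm.solve_ik(position, orientation): joint angles nearest the present ones, or None.
- arm.snapshot(name): name is "side" or "top" or "wrist"; returns the picture (480x640x3 uint8, red, green, blue); there is no depth.
- arm.get_calibration(name): a dict with "intrinsics" (3x3 intrinsics, pixels), "k1" (the pictures are not rectified: a ray, as slopes to the right and down, at radius r is drawn at 1 + k1 r^2 times it, then the intrinsics apply), "cam_to_world" (4x4, takes a point from camera to world coordinates). Camera axes: x right, y down, z forward; pixel columns grow to the right and rows downward; lengths in m; the calibration is good to about 2 mm. A picture is of the moment at which its call begins: read the wrist's pose just before it. get_calibration takes no time and is no camera call; for the wrist camera it gives the pose at the moment of the call.
A pose or a line that the arm cannot do raises arm.Unreachable and nothing moves.
- arm.sign_off(): hands the job in; it is judged then, once.
Readings, each from a call of its own:
- arm.current_t(): time.
- arm.current_joint_positions(): joint angles.
- arm.current_dq(): joint speeds.
- arm.current_tau(): joint torques, N m.
- arm.current_ee_pos(): TCP position.
- arm.current_tool_rot(): TCP orientation.
- arm.current_force(): force on the tool from outside, world axes, zero at the start.
- arm.current_torque(): the same for the moment, N m.
- arm.current_width(): finger opening in m.
- arm.current_grasp_force(): force on a finger pad.
Only numpy, scipy, OpenCV 4.12 (cv2) and the standard library are available. Lean on these libraries where they do the work, as an engineer would, in place of code of your own. Each camera call takes 0.05 s, during which the arm holds its last target. There are 200 camera calls.

## Working session

There is one attempt and no reset: what is moved stays moved. The work goes in short steps, each a Python script; the robot and the scene stay as the last script left them, time stands still between calls to the robot, and variables do not carry over. Pictures are saved under pics/ and viewed, at most 10 in all, crops included, and the job is handed in when it is done.

```bash
ls; mkdir -p pics
cat > h.py <<'E'
from rig import arm
import numpy as np, cv2
def snap(name,fn):
    cal=arm.get_calibration(name); im=arm.snapshot(name)
    cv2.imwrite('pics/'+fn+'.png',im[:,:,::-1]); np.savez('pics/'+fn+'.npz',K=cal['intrinsics'],k1=cal['k1'],T=cal['cam_to_world'],im=im)
    return im
def ray(fn,u,v):
    c=np.load('pics/'+fn+'.npz'); K=c['K']; d=cv2.undistortPoints(np.array([[[u,v]]],float),K,np.array([float(c['k1']),0,0,0]))[0,0]
    T=c['T']; return T[:3,3],T[:3,:3]@np.array([d[0],d[1],1])
def at_z(fn,u,v,z):
    o,d=ray(fn,u,v); return o+d*(z-o[2])/d[2]
def tri(*obs):
    A=np.zeros((3,3));b=np.zeros(3)
    for f,u,v in obs:
        o,d=ray(f,u,v); d=d/np.linalg.norm(d); P=np.eye(3)-np.outer(d,d); A+=P;b+=P@o
    p=np.linalg.solve(A,b); return p
def proj(fn,p):
    c=np.load('pics/'+fn+'.npz'); Ti=np.linalg.inv(c['T'])
    return cv2.projectPoints(np.array([p],float),cv2.Rodrigues(Ti[:3,:3])[0],Ti[:3,3],c['K'],np.array([float(c['k1']),0,0,0]))[0][0,0]
E
python3 - <<'E'
from h import *
a=snap('top','top0');b=snap('side','side0')
for n in('top0','side0'):
    c=np.load('pics/'+n+'.npz');print(n,c['K'].round(0).tolist(),c['k1'],c['T'].round(3).tolist())
print(arm.grip_depth,arm.current_tool_rot().round(3).tolist() if hasattr(arm.current_tool_rot(),'round') else arm.current_tool_rot(),arm.current_force())
E
```

```text
pics
top0 [[506.0, 0.0, 315.0], [0.0, 506.0, 237.0], [0.0, 0.0, 1.0]] -0.14657435091981827 [[-0.002, -0.996, 0.086, 0.449], [-1.0, 0.003, 0.011, -0.059], [-0.011, -0.086, -0.996, 1.129], [0.0, 0.0, 0.0, 1.0]]
side0 [[617.0, 0.0, 324.0], [0.0, 617.0, 231.0], [0.0, 0.0, 1.0]] -0.10391818143521481 [[-0.908, -0.289, 0.304, 0.18], [-0.42, 0.632, -0.652, 0.674], [-0.004, -0.719, -0.695, 0.892], [0.0, 0.0, 0.0, 1.0]]
0.0188 [[0.907, 0.421, -0.0], [0.421, -0.907, 0.001], [0.0, -0.001, -1.0]] [ 0.49181593 -0.01077639  0.38220258]
```

View pics/top0.png

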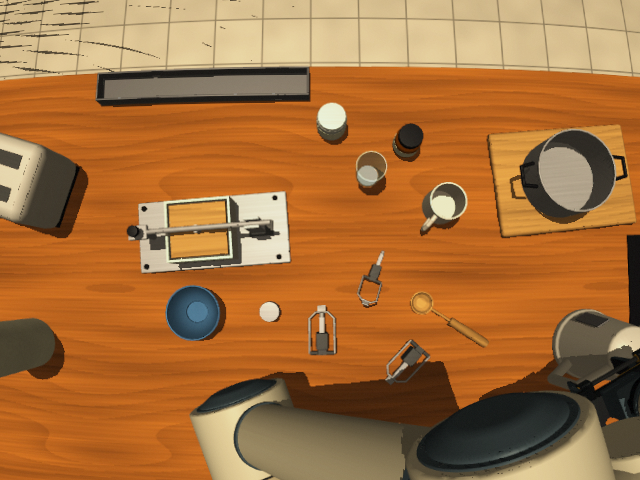

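View pics/side0.png

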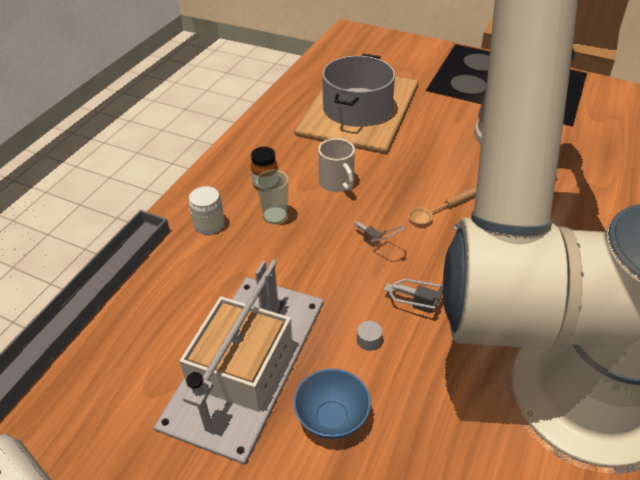

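Run:
```python
from h import *
a=cv2.imread('pics/top0.png'); b=cv2.imread('pics/side0.png')
c1=cv2.resize(a[240:390,290:440],(600,600),interpolation=cv2.INTER_CUBIC)[:, :400] if 0 else cv2.resize(a[240:390,300:440],(420,450),interpolation=cv2.INTER_CUBIC)
c2=cv2.resize(b[210:320,345:450],(380,398),interpolation=cv2.INTER_CUBIC)
o=np.zeros((450,800,3),np.uint8);o[:,:420]=c1;o[:398,420:]=c2
cv2.imwrite('pics/crop1.png',o)
```

```text
(no output)
```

View pics/crop1.png

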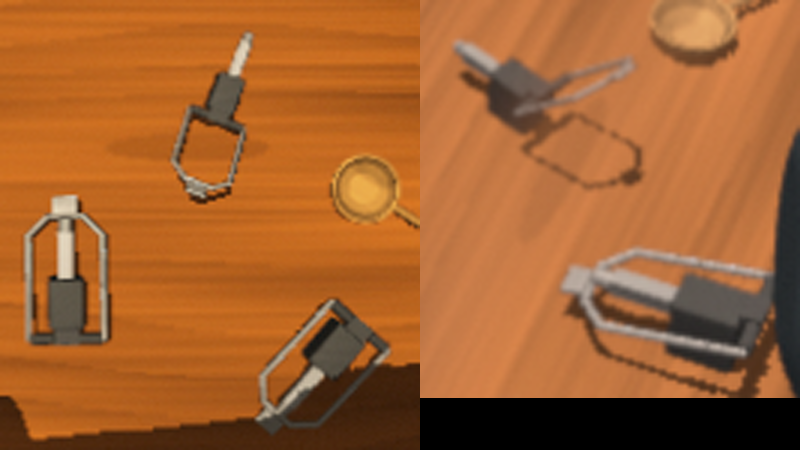

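Run:
```python
from h import *
t=at_z('top0',382.7,251.7,.024);s=at_z('top0',378.3,265,.03);b=at_z('top0',371.7,280,.031)
print('pin',t,s,b, np.linalg.norm(t-s))
d=t-b;print('yaw',np.degrees(np.arctan2(d[1],d[0])))
# ring tab, triangulate
print('tab',tri(('top0',300+203/3,240+198/3),('side0',345+632/3.62,210+62/3.62)))
for n,u,v,z in(('forkend',275,228,.132),('bar left',134,232,.13),('plate r',288,192,.012),('plate rb',290,263,.012),('plate l',138,205,.012),('plate lb',142,272,.012)): print(n,at_z('top0',u,v,z))
print('fork tops',at_z('side0',262,265,.132),at_z('side0',272,262,.132))
T=arm.get_calibration('wrist')['cam_to_world'];R=arm.current_tool_rot();p=arm.current_ee_pos()
print('wrist cam in tool',(np.array(R).T@(T[:3,3]-p)).round(3),(np.array(R).T@T[:3,:3]).round(2).tolist(),arm.get_calibration('wrist')['intrinsics'][0][0])
```

```text
pin [ 0.51162439 -0.19484951  0.024     ] [ 0.48239798 -0.18418959  0.03      ] [ 0.4499571  -0.16942711  0.031     ] 0.03168307001012924
yaw -22.40395744294519
tab [ 0.29777517 -0.15646054  0.15387732]
forkend [0.55314541 0.03133208 0.132     ]
bar left [0.54635337 0.31946162 0.13      ]
plate r [0.64649723 0.01356341 0.012     ]
plate rb [0.48787458 0.00864017 0.012     ]
plate l [0.61961468 0.35671723 0.012     ]
plate lb [0.46728578 0.34295906 0.012     ]
fork tops [0.57271258 0.07872559 0.132     ] [0.5606833  0.06559976 0.132     ]
wrist cam in tool [ 0.073 -0.    -0.171] [[0.0, -0.97, -0.26], [1.0, 0.0, -0.0], [0.0, -0.26, 0.97]] 412.8345530304434
```

```bash
cat >> h.py <<'E'
def Rz(deg):
    a=np.radians(deg);c,s=np.cos(a),np.sin(a); return np.array([[c,s,0],[s,-c,0],[0,0,-1.]])
E
python3 - <<'E'
from h import *
arm.move_to([0.55,0.04,0.24],Rz(4)); arm.sleep(.2); snap('wrist','wf')
arm.move_to([0.465,-0.175,0.13],Rz(-22.4)); arm.sleep(.2); snap('wrist','wp')
print(arm.current_t(),arm.current_joint_positions())
a=cv2.imread('pics/wf.png'); b=cv2.imread('pics/wp.png')
cv2.imwrite('pics/w2.png',np.vstack([np.hstack([a,b])[:, :]])) if 0 else None
E
```

```text
3.9917 [-2.74157312e+01  2.43722442e+01  1.00657797e+02  1.92543124e-03
  5.49226239e+01  8.48869347e+01]
```

View pics/wf.png

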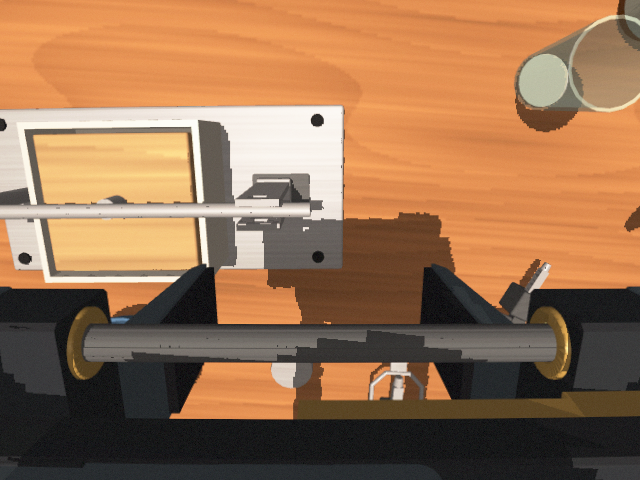

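View pics/wp.png

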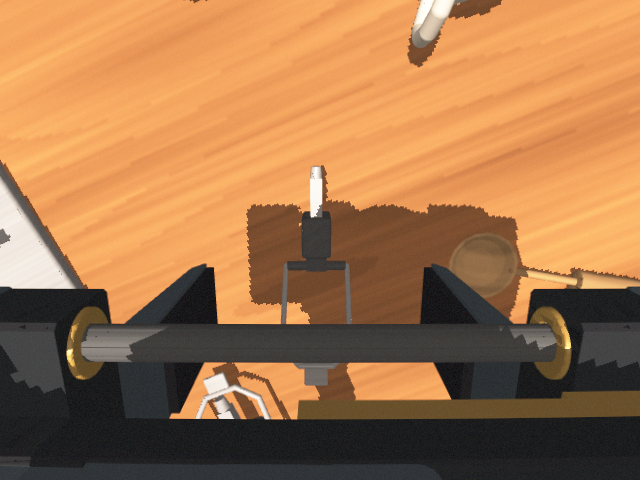

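Run:
```python
from h import *
a=cv2.imread('pics/wf.png')[165:240,230:330]; b=cv2.imread('pics/wp.png')[160:285,275:355]
o=np.zeros((600,800,3),np.uint8)
o[:375,:500]=cv2.resize(a,None,fx=5,fy=5,interpolation=cv2.INTER_CUBIC);o[:469,500:]=cv2.resize(b,(300,469),interpolation=cv2.INTER_CUBIC)
cv2.imwrite('pics/crop2.png',o)
```

```text
(no output)
```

View pics/crop2.png

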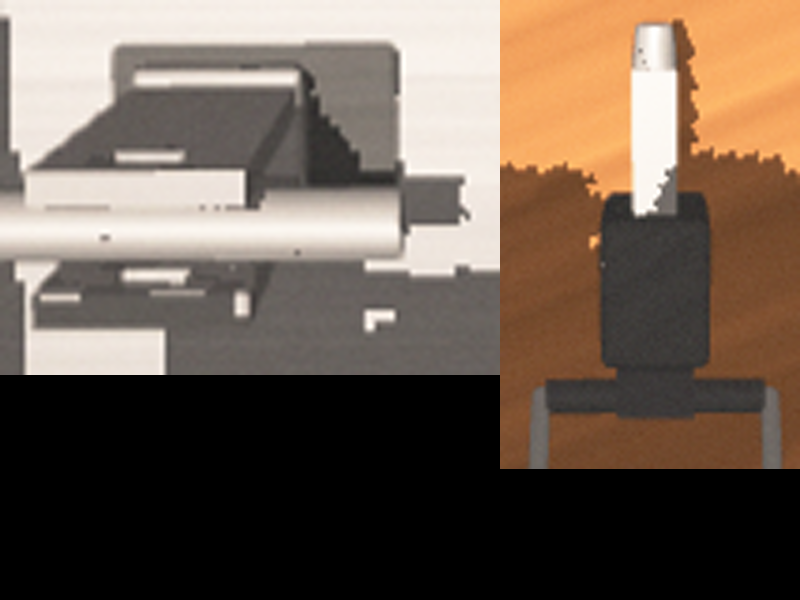

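Run:
```python
from h import *
P=lambda x,y:(275+(x-500)/3.75,160+y/3.75); F=lambda x,y:(230+x/5,165+y/5)
print('tip',at_z('wp',*P(655,24),.0255));
f=[at_z('wp',*P(x,217),.031) for x in(602,709)];b=[at_z('wp',*P(x,366),.031) for x in(602,708)]
s=(f[0]+f[1])/2;k=(b[0]+b[1])/2;print('sh',s,'back',k,np.linalg.norm(s-k),np.linalg.norm(f[0]-f[1]))
d=s-k;print(np.degrees(np.arctan2(d[1],d[0])))
sb=at_z('wp',*P(655,217),.026);t=at_z('wp',*P(655,24),.024);d=t-s;print(np.degrees(np.arctan2(d[1],d[0])),np.linalg.norm(d[:2]))
ys=[at_z('wp',*P(x,395),.030) for x in(530,780)];print('legs',ys,np.linalg.norm(ys[0]-ys[1])); d=ys[0]-ys[1];print(np.degrees(np.arctan2(-d[0],d[1])))
for n,x,y in(('farL',27,170),('farR',247,170),('nearL',33,328),('nearR',252,326),('nearfarL',33,291)): print(n,at_z('wf',*F(x,y),.132))
for n,x,y in(('barend b',403,250),('bar l',0,255),('bar l top',0,208),('barend top',403,190)):print(n,at_z('wf',*F(x,y),.1117))
for u,v in((6,106),(343,107),(342,268),(20,268)):print('plate',at_z('wf',u,v,.012))
```

```text
tip [ 0.51397814 -0.19180592  0.0255    ]
sh [ 0.48298203 -0.17919004  0.031     ] back [ 0.45742682 -0.16858578  0.031     ] 0.02766801435008007 0.019024845572388795
-22.536245394078964
-22.13227017090627 0.033351379547965014
legs [array([ 0.46070761, -0.14505957,  0.03      ]), array([ 0.44327792, -0.18762787,  0.03      ])] 0.045998415817234954
-22.26676378448905
farL [0.57534568 0.09851614 0.132     ]
farR [0.57739937 0.06861942 0.132     ]
nearL [0.553299   0.09727392 0.132     ]
nearR [0.55568945 0.06693732 0.132     ]
nearfarL [0.55855308 0.0973734  0.132     ]
barend b [0.56385453 0.046872   0.1117    ]
bar l [0.55900164 0.10616442 0.1117    ]
bar l top [0.56602727 0.10627202 0.1117    ]
barend top [0.57275545 0.04744777 0.1117    ]
plate [0.6285707  0.33888681 0.012     ]
plate [0.64747166 0.02426387 0.012     ]
plate [0.49192566 0.01215366 0.012     ]
plate [0.46842138 0.34337292 0.012     ]
```

Run:
```python
from h import *
R=Rz(-22.4);px=R[:,0]
sh=np.array([0.483,-0.1792,0]);g=sh-.0145*px
f0=np.array(arm.current_force())
arm.grip(.060)
arm.move_l(g+[0,0,.06],R,feed=.2)
arm.move_l(g+[0,0,.005],R,feed=.06)
print('down',np.array(arm.current_force())-f0,arm.current_ee_pos())
arm.grip(.0)
print('w',arm.current_width(),arm.current_grasp_force(),np.array(arm.current_force())-f0)
arm.move_l(g+[0,0,.17],R,feed=.15)
R=Rz(4);px=R[:,0];m=np.array([.5545,.0821,.103])
q=m-px*(.0145+.034+.025)
arm.move_to(q+[0,0,.06],R)
arm.move_l(q,R,feed=.12);arm.sleep(.2)
snap('wrist','wg');snap('side','sg');print(arm.current_t(),arm.current_width(),np.array(arm.current_force())-f0)
a=cv2.imread('pics/wg.png')[100:300,170:420];b=cv2.imread('pics/sg.png')[190:390,170:420]
cv2.imwrite('pics/crop3.png',np.hstack([cv2.resize(x,(400,320),interpolation=cv2.INTER_CUBIC) for x in(a,b)]))
```

```text
down [-1.00706625 -0.64478324 -0.11265746] [ 0.46976471 -0.17375593  0.00524087]
w 0.01985226361625427 29.999771118164062 [ 0.21247365 -0.33731743  1.14523052]
10.0833 0.020290382382185095 [-0.18534633 -0.26180772 -0.64870499]
```

View pics/crop3.png

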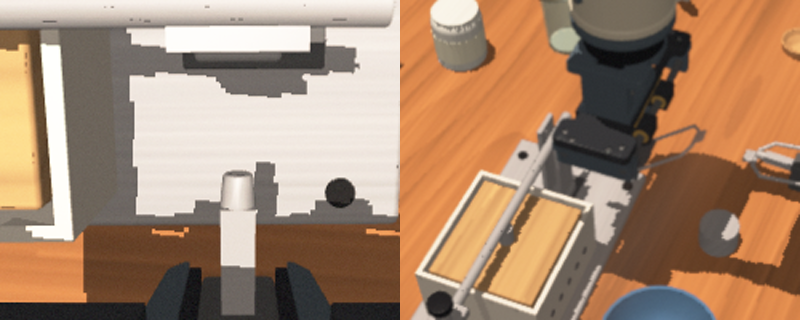

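Run:
```python
from h import *
R=Rz(4);p=arm.current_ee_pos();tr=lambda q:((q-p)@R).round(4)
W=lambda x,y:(170+x/1.6,100+y/1.6)
for n,x,y,z in(('tip',238,172,.1235),('shank',238,212,.124),('shL',219,212,.124),('shR',257,212,.124),('earL',166,50,.132),('earR',311,50,.132),('fingerL front',175,268,.12),('fingerR',297,268,.12)):print(n,tr(at_z('wg',*W(x,y),z)))
print(p,np.array(arm.current_tool_rot()).round(4).tolist(),arm.current_force())
```

```text
tip [ 0.0461 -0.0003 -0.02  ]
shank [ 0.0367 -0.0003 -0.0205]
shL [ 0.0367 -0.0047 -0.0205]
shR [ 0.0367  0.0042 -0.0205]
earL [ 0.0734 -0.0153 -0.0285]
earR [ 0.0734  0.015  -0.0285]
fingerL front [ 0.0216 -0.0158 -0.0165]
fingerR [ 0.0216  0.0143 -0.0165]
[0.4814762  0.07699365 0.10348975] [[0.9976, 0.0698, 0.001], [0.0698, -0.9976, 0.0], [0.001, 0.0, -1.0]] [ 0.36724807 -0.03983303 -0.90950693]
```

```bash
cat >> h.py <<'E'
def push(p0,d,R,s0,s1,step,fz,lim,feed=.03,verbose=True,lat=8):
    """advance along d from p0+s0 d to p0+s1 d in steps; stop if force against d exceeds lim"""
    s=s0
    while s<s1-1e-9:
        s=min(s+step,s1); arm.move_l(p0+s*d,R,feed=feed)
        F=np.array(arm.current_force())-fz; a=-F@d; l=np.linalg.norm(F+a*d)
        if verbose and (a>1.5 or l>2): print(round(s*1e3,2),'along',round(a,2),'F',F.round(2))
        if a>lim or l>lat: break
    return s
E
python3 - <<'E'
from h import *
R=Rz(4);d=R[:,0];m=np.array([.5545,.0821,.1027]);p0=m-d*(.0145+.034+.025)
fz=np.array(arm.current_force())
arm.move_l(p0+.020*d,R,feed=.08)
s=push(p0,d,R,.020,.034,.001,fz,4,lat=4)
print('stop',s,arm.current_ee_pos(),arm.current_torque(),arm.current_t())
E
```

```text
29.0 along 4.83 F [-4.79 -0.74  0.86]
stop 0.02900000000000001 [0.50948058 0.07898044 0.1025168 ] [0.01272999 0.82118793 0.02288412] 12.7333
```

Run:
```python
from h import *
R=Rz(4);d=R[:,0];y=R[:,1];m=np.array([.5545,.0821,.1027]);p0=m-d*(.0145+.034+.025)
arm.move_l(p0+.026*d,R,feed=.05);arm.sleep(.1)
fz=np.array(arm.current_force());print(fz, arm.current_ee_pos())
snap('wrist','wh')
for dz,dy in((.001,0),(.001,.0012),(.001,-.0012),(-.001,0)):
    q=p0+[0,0,dz]+dy*y
    arm.move_l(q+.026*d,R,feed=.05)
    s=push(q,d,R,.026,.034,.001,fz,4,lat=4)
    print(dz,dy,'stop',s,arm.current_ee_pos(),arm.current_t())
    if s>.0305: break
    arm.move_l(q+.026*d,R,feed=.05)
a=cv2.imread('pics/wh.png')[90:270,220:420]
cv2.imwrite('pics/crop4.png',cv2.resize(a,(600,540),interpolation=cv2.INTER_CUBIC))
```

```text
[ 0.63085456  0.17137046 -1.37471125] [0.50752993 0.07881339 0.10285439]
28.0 along 2.07 F [-2.07 -0.13  1.21]
29.0 along 5.98 F [-5.88 -1.59  1.08]
0.001 0 stop 0.029 [0.50919908 0.07894759 0.10348842] 14.1333
28.0 along 2.76 F [-2.76 -0.2  -0.52]
29.0 along 7.03 F [-6.99 -0.85  2.6 ]
0.001 0.0012 stop 0.029 [0.50928543 0.07777103 0.10350083] 15.3833
28.0 along 2.54 F [-2.51 -0.58  0.1 ]
29.0 along 6.64 F [-6.62 -0.54  1.98]
0.001 -0.0012 stop 0.029 [0.50912411 0.08015111 0.10350709] 16.6333
29.0 along 2.52 F [-2.48 -0.73 -1.69]
30.0 along 0.27 F [-0.29  0.34 -5.74]
-0.001 0 stop 0.030000000000000002 [0.51134494 0.0790806  0.10156169] 18.1333
```

View pics/crop4.png

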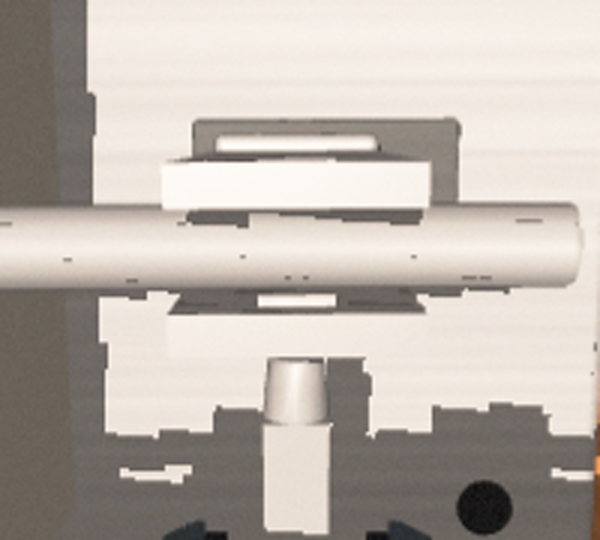

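Run:
```python
from h import *
R=Rz(4);d=R[:,0];y=R[:,1];m=np.array([.5545,.0821,.1027]);p0=m-d*(.0145+.034+.025)
fz=np.array([.63,.17,-1.37])
for dz in(-.0022,-.0032,-.0042):
    q=p0+[0,0,dz]
    arm.move_l(q+.026*d,R,feed=.05)
    s=push(q,d,R,.027,.036,.001,fz,4,lat=4)
    print(dz,'stop',s,arm.current_ee_pos(),arm.current_force(),arm.current_t())
    if s>.0315: break
```

```text
33.0 along 1.55 F [-1.56  0.15 -0.55]
34.0 along 2.12 F [-2.17  0.64 -0.61]
-0.0022 stop 0.036 [0.5171631  0.07949854 0.10050656] [-0.44177348 -0.07369188 -1.75795124] 20.8833
```

Run:
```python
from h import *
R=Rz(4);d=R[:,0];m=np.array([.5545,.0821,.1027]);p0=m-d*(.0145+.034+.025)+[0,0,-.0022]
fz=np.array([.63,.17,-1.37])
s=push(p0,d,R,.036,.056,.001,fz,12,lat=7)
print('stop',s,arm.current_ee_pos(),arm.current_width(),arm.current_torque(),arm.current_t())
```

```text
46.0 along 2.43 F [-2.42 -0.23  4.65]
47.0 along 1.77 F [-1.78  0.15  5.09]
48.0 along 2.37 F [-2.28 -1.31  5.13]
49.0 along 2.29 F [-2.24 -0.83  4.05]
50.0 along 2.11 F [-2.05 -0.95  5.07]
51.0 along 2.4 F [-2.37 -0.42  4.5 ]
52.0 along 1.56 F [-1.55 -0.16  4.47]
53.0 along 2.72 F [-2.65 -1.06  5.03]
54.0 along 1.79 F [-1.78 -0.15  4.53]
55.0 along 1.9 F [-1.9  -0.11  3.91]
56.0 along 3.86 F [-3.82 -0.7   6.16]
stop 0.056 [0.53666161 0.0808424  0.10046078] 0.01967788938198227 [0.03477992 0.62740855 0.11837365] 25.8833
```

Run:
```python
from h import *
R=Rz(4);d=R[:,0];m=np.array([.5545,.0821,.1027]);p0=m-d*(.0145+.034+.025)+[0,0,-.0022]
fz=np.array([.63,.17,-1.37])
s=push(p0,d,R,.056,.059,.001,fz,7,lat=9)
if s>.0589: s=push(p0,d,R,.059,.066,.0005,fz,7,lat=9)
print('stop',s,arm.current_ee_pos(),arm.current_width(),arm.current_torque(),arm.current_t())
snap('wrist','wi');snap('side','si')
a=cv2.imread('pics/wi.png')[120:320,220:420];b=cv2.imread('pics/si.png')[190:340,220:370]
cv2.imwrite('pics/crop5.png',np.hstack([cv2.resize(x,(400,400),interpolation=cv2.INTER_CUBIC) for x in(a,b)]))
```

```text
57.0 along 9.15 F [-9.07 -1.45 11.15]
stop 0.057 [0.53678304 0.08088437 0.10039284] 0.019674736610874665 [-0.09557799  1.35958139  0.14090852] 26.1333
```

View pics/crop5.png

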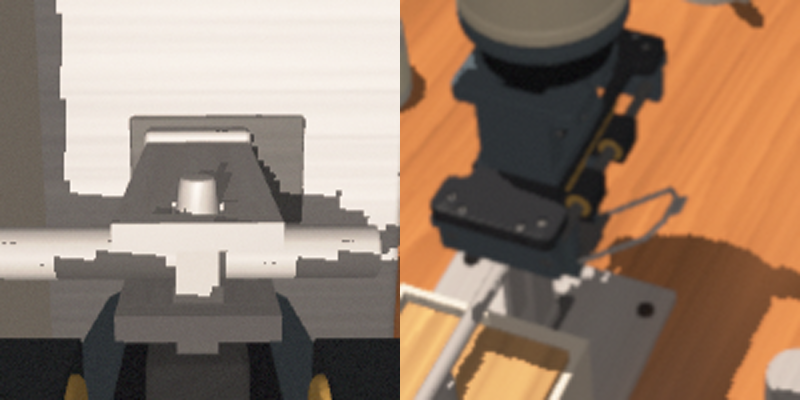

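Run:
```python
from h import *
R=Rz(4);d=R[:,0];yv=-R[:,1];M=np.array([.5545,.0821,.12])
def pl(fn,u,v):
    o,r=ray(fn,u,v);t=((M-o)@yv)/(r@yv);q=o+t*r;return ((q-M)@d).round(4),(q-M)[2].round(4)
S=lambda x,y:(220+(x-400)/2.667,190+y/2.667)
print('ring end',pl('si',*S(676,205)),pl('si',*S(680,195)))
W=lambda x,y:(220+x/2,120+y/2)
for n,x,y,z in(('tip',197,178,.1235),('shankend',197,206,.124),('faredge',197,222,.132),('earnear edge',197,340,.132),('blockfront top',197,352,.129),('fingerchamf L',85,338,.12)):
    q=at_z('wi',*W(x,y),z)-M;print(n,(q@d).round(4),(q@yv).round(4))
p=arm.current_ee_pos()-M;print('tcp',p@d,p@yv)
```

```text
ring end (np.float64(-0.0946), np.float64(0.0552)) (np.float64(-0.0972), np.float64(0.0649))
tip 0.0283 0.0005
shankend 0.0232 0.0005
faredge 0.0221 0.0005
earnear edge 0.0003 0.0005
blockfront top -0.0032 0.0005
fingerchamf L -0.004 0.0224
tcp -0.017776827185816 1.2273796639374094e-05
```

```bash
cat >> h.py <<'E'
M=np.array([.5545,.0821,.12]);RP=Rz(4);D=RP[:,0]
def at(x,z): return M+x*D+[0,0,z-M[2]]
E
python3 - <<'E'
from h import *
arm.grip(.060);arm.sleep(.2)
print('released',arm.current_force(),arm.current_width())
p=arm.current_ee_pos()
arm.move_l(p+[0,0,.11],RP,feed=.15)
arm.grip(0)
arm.move_l(at(-.0625,.21),RP,feed=.2)
arm.move_l(at(-.0625,.120),RP,feed=.12);arm.sleep(.1)
fz=np.array(arm.current_force());print(fz,arm.current_ee_pos())
s=push(at(0,.120),D,RP,-.0625,-.058,.0015,fz,6)
s=push(at(0,.120),D,RP,s,-.050,.0007,fz,8) 
print('stop',s,arm.current_ee_pos(),arm.current_t())
snap('wrist','wj');snap('side','sj')
a=cv2.imread('pics/wj.png')[40:240,220:420];b=cv2.imread('pics/sj.png')[190:340,220:370]
cv2.imwrite('pics/crop6.png',np.hstack([cv2.resize(x,(400,400),interpolation=cv2.INTER_CUBIC) for x in(a,b)]))
E
```

```text
released [-0.260353    0.26700571 -1.75059458] 0.06001423696255203
[ 1.22514078  0.22145142 -0.66656802] [0.4927193  0.07779472 0.12068489]
-61.0 along 1.66 F [-1.66 -0.2   0.31]
-59.5 along 5.51 F [-5.54  0.22  1.02]
-58.0 along 8.6 F [-8.57 -0.84  2.42]
-57.3 along 9.54 F [-9.51 -0.66  4.08]
stop -0.057300000000000004 [0.49603245 0.07805604 0.11968777] 31.4333
```

View pics/crop6.png

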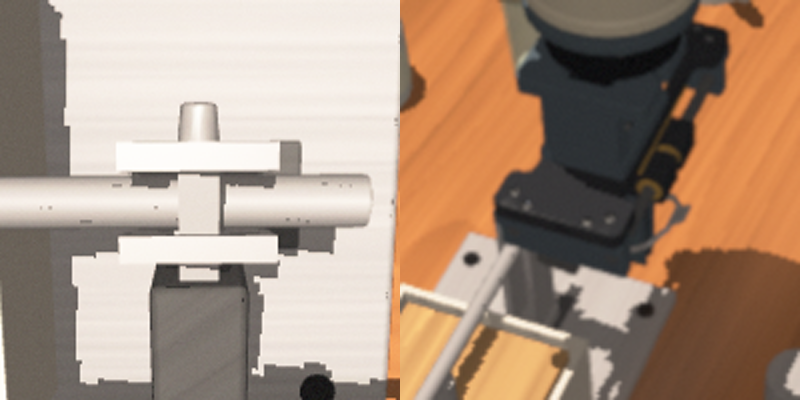

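Run:
```python
from h import *
yv=-RP[:,1]
W=lambda x,y:(220+x/2,40+y/2)
for n,x,y,z in(('tip',198,102,.1235),('nosebase',198,140,.124),('faredge',198,142,.132),('nearedge',198,264,.132),('blockfront top',198,288,.129),('blockL',151,288,.129),('blockR',248,288,.129)):
    q=at_z('wj',*W(x,y),z)-M;print(n,(q@D).round(4),(q@yv).round(4))
p=arm.current_ee_pos()-M;print('tcp',p@D,p@yv,arm.current_force())
```

```text
tip 0.0297 0.0004
nosebase 0.0227 0.0003
faredge 0.0219 0.0004
nearedge -0.0003 0.0003
blockfront top -0.0052 0.0003
blockL -0.0052 0.0095
blockR -0.0052 -0.0094
tcp -0.05861586688587779 6.472779846616994e-05 [-8.34287021 -0.43445106  2.45148595]
```

Run:
```python
from h import *
fz=np.array([1.2,.2,-.67])
s=push(at(0,.120),D,RP,-.0573,-.050,.0005,fz,13.5)
p=arm.current_ee_pos()-M;print('stop',s,p@D,p[2],arm.current_torque(),arm.current_t())
```

```text
-56.8 along 10.88 F [-10.83  -1.03   3.7 ]
-56.3 along 11.41 F [-11.34  -1.37   5.03]
-55.8 along 12.08 F [-12.08  -0.44   4.69]
-55.3 along 12.37 F [-12.33  -0.98   6.34]
-54.8 along 15.28 F [-15.21  -1.59   7.51]
stop -0.054799999999999995 -0.0572071248581448 -0.0004503713769563322 [-2.12018918e-01  2.49100275e+00  4.29532969e-05] 32.7833
```

Run:
```python
from h import *
fz=np.array([1.2,.2,-.67]); x=-.0558; z=.120
for i in range(40):
    arm.move_l(at(x,z),RP,feed=.03)
    F=np.array(arm.current_force())-fz;a=-F@D;p=arm.current_ee_pos()-M
    print(i,round(x*1e3,1),round(z*1e3,2),'a',round(a,2),'Fz',round(F[2],2),'tcp',round(p@D*1e3,2),round(p[2]*1e3,2))
    if a>14 and abs(F[2])<2.5: break
    z+=np.clip((F[2]+0.5)*.00015,-.0006,.0006)
    if a<11.5: x+=.0005
    elif a>14: x-=.0003
    if z>.126: break
print(arm.current_t())
```

```text
0 -55.8 120.0 a 10.76 Fz 5.62 tcp -57.29 -0.26
1 -55.3 120.6 a 11.31 Fz 5.37 tcp -56.91 0.29
2 -54.8 121.2 a 12.05 Fz 4.71 tcp -56.6 0.83
3 -54.8 121.8 a 10.37 Fz 3.24 tcp -56.34 1.45
4 -54.3 122.36 a 11.65 Fz 3.9 tcp -55.92 2.01
5 -54.3 122.96 a 10.47 Fz 3.93 tcp -55.56 2.68
6 -53.8 123.56 a 10.02 Fz 3.82 tcp -55.1 3.3
7 -53.3 124.16 a 10.9 Fz 4.44 tcp -54.68 3.86
8 -52.8 124.76 a 10.28 Fz 5.76 tcp -54.22 4.47
9 -52.3 125.36 a 11.12 Fz 4.64 tcp -53.84 5.04
10 -51.8 125.96 a 10.97 Fz 2.26 tcp -53.65 5.45
35.5333
```

Run:
```python
from h import *
snap('wrist','wk')
p=arm.current_ee_pos()-M;print(p@D,p[2],arm.current_force())
for n in('wj','wk'):
    im=np.load('pics/'+n+'.npz')['im'].astype(int).sum(2)//3
    r=np.array([proj(n,at(x,.1235)) for x in(.034,.030,.026)]);print(n,'pred',r.round(1).tolist(),'near',proj(n,at(0,.132)).round(1),'far',proj(n,at(.022,.132)).round(1), 'blk0',proj(n,at(0,.129)).round(1))
    u=int(round(r[0][0]));v0=int(r[0][1])-12
    for du in(-5,0,5): print(v0,im[v0:v0+45,u+du].tolist())
    v1=int(proj(n,at(0,.132))[1])-8; print('near',v1,im[v1:v1+30,u].tolist())
```

```text
-0.05363274631341428 0.005442791471204633 [-9.52583387 -1.35445412  2.34730471]
wj pred [[319.9, 79.0], [319.9, 90.1], [319.9, 101.0]] near [319.9 171.3] far [320.  110.8] blk0 [319.9 170.6]
66 [237, 239, 237, 236, 236, 234, 235, 235, 236, 238, 237, 237, 235, 239, 239, 241, 240, 239, 240, 240, 239, 239, 238, 237, 227, 184, 196, 216, 217, 218, 215, 216, 216, 215, 216, 214, 217, 217, 216, 219, 221, 220, 222, 224, 233]
66 [238, 236, 237, 237, 235, 235, 235, 235, 236, 237, 238, 237, 237, 236, 239, 240, 241, 240, 240, 241, 239, 239, 239, 236, 225, 163, 219, 247, 248, 247, 246, 243, 241, 240, 239, 237, 235, 235, 233, 232, 231, 231, 232, 233, 238]
66 [238, 236, 238, 236, 236, 234, 235, 235, 235, 237, 238, 237, 236, 239, 239, 240, 241, 239, 241, 241, 239, 238, 237, 237, 229, 184, 172, 189, 188, 188, 187, 187, 186, 184, 185, 184, 183, 184, 181, 183, 184, 180, 180, 182, 209]
near 163 [244, 244, 244, 243, 244, 243, 244, 243, 203, 126, 100, 207, 221, 220, 221, 221, 221, 138, 78, 69, 82, 105, 112, 112, 118, 117, 119, 120, 120, 121]
wk pred [[319.9, 94.0], [319.9, 104.6], [319.9, 115.0]] near [319
[... 192 characters left out ...]
19, 218, 220, 221, 219, 235, 250, 252, 251, 252, 251, 251, 251, 251, 251, 251, 250]
81 [234, 235, 235, 237, 237, 236, 236, 236, 239, 239, 240, 239, 240, 234, 224, 242, 242, 242, 240, 241, 240, 239, 240, 241, 240, 240, 241, 241, 241, 242, 242, 242, 233, 236, 249, 251, 251, 251, 251, 251, 251, 251, 251, 251, 250]
81 [233, 234, 235, 237, 238, 237, 236, 237, 240, 239, 240, 239, 241, 230, 180, 181, 184, 183, 184, 186, 183, 182, 178, 177, 178, 175, 177, 176, 177, 177, 178, 179, 177, 220, 248, 251, 251, 251, 251, 251, 251, 251, 251, 250, 249]
near 174 [241, 241, 239, 241, 240, 239, 239, 239, 216, 107, 53, 115, 133, 134, 132, 133, 131, 134, 132, 135, 134, 134, 134, 128, 128, 126, 126, 124, 126, 126]
```

Run:
```python
from h import *
fz=np.array([1.2,.2,-.67]); x=-.0518; z=.126
for i in range(5):
    x+=.0005
    arm.move_l(at(x,z),RP,feed=.03)
    F=np.array(arm.current_force())-fz;a=-F@D;p=arm.current_ee_pos()-M
    print(i,round(x*1e3,1),'a',round(a,2),'Fz',round(F[2],2),'tcp',round(p@D*1e3,2),round(p[2]*1e3,2))
    if a>13.2: break
snap('wrist','wl')
for n in('wl',):
    im=np.load('pics/'+n+'.npz')['im'].astype(int).sum(2)//3
    r=np.array([proj(n,at(x,.1235)) for x in(.034,.030,.026)]);print(n,'pred',r.round(1).tolist())
    v0=int(r[0][1])-6; print(v0,im[v0:v0+15,325].tolist())
arm.move_l(at(-.058,.130),RP,feed=.1)
arm.move_l(at(-.058,.215),RP,feed=.15); arm.sleep(.2)
print(arm.current_force(),arm.current_t())
snap('side','sl')
snap('wrist','wm')
im=np.load('pics/wm.npz')['im'].astype(int).sum(2)//3
r=np.array([proj('wm',at(x,.1235)) for x in(.034,.030,.026)]);print('pred',r.round(1).tolist())
v0=int(r[0][1])-10; print(v0,im[v0:v0+25,325].tolist())
```

```text
0 -51.3 a 13.31 Fz 3.62 tcp -53.59 5.41
wl pred [[319.9, 94.1], [319.9, 104.7], [319.9, 115.1]]
88 [237, 239, 240, 240, 240, 238, 231, 179, 180, 182, 186, 186, 186, 181, 179]
[ 0.12840521  0.11683511 -0.06475929] 37.05
pred [[319.4, 99.2], [319.4, 106.2], [319.4, 113.1]]
89 [238, 238, 239, 239, 239, 239, 241, 242, 241, 241, 241, 239, 238, 238, 239, 240, 240, 230, 208, 188, 169, 174, 177, 164, 148]
```

Run:
```python
from h import *
im=np.load('pics/wm.npz')['im'].astype(int).sum(2)//3
for u in(315,317,319,321,323): print(u,im[89:120,u].tolist())
n='wm';print('near',proj(n,at(0,.132)).round(1),'far',proj(n,at(.022,.132)).round(1),'far lower',proj(n,at(.022,.124)).round(1))
v=int(proj(n,at(0,.132))[1]);print(v-5,im[v-5:v+15,319].tolist())
s=np.load('pics/sl.npz')['im']
# ring end expected in side image for ring angle candidates
h=np.array([-.033,.128])
for th in(2.3,2.45,2.6,2.75):
    e=th-.19; print(th,proj('sl',at(h[0]+.069*np.cos(e),h[1]+.069*np.sin(e))).round(1),proj('sl',at(h[0]+.079*np.cos(e),h[1]+.079*np.sin(e))).round(1))
b=np.load('pics/si.npz')['im'].astype(int)
print(np.argwhere(0) if 0 else '')
```

```text
315 [236, 238, 239, 238, 239, 240, 241, 242, 242, 241, 240, 239, 230, 198, 191, 196, 195, 198, 195, 198, 199, 163, 98, 99, 100, 102, 171, 233, 242, 241, 243]
317 [237, 237, 239, 239, 239, 240, 243, 242, 242, 241, 241, 240, 233, 211, 221, 235, 235, 234, 234, 235, 236, 235, 234, 233, 232, 226, 229, 237, 241, 241, 243]
319 [238, 238, 240, 238, 238, 241, 241, 243, 242, 242, 241, 239, 230, 230, 249, 250, 248, 247, 246, 245, 245, 244, 243, 243, 243, 239, 233, 238, 241, 240, 244]
321 [237, 237, 241, 239, 238, 240, 241, 242, 243, 241, 241, 239, 231, 206, 205, 205, 208, 205, 205, 203, 202, 204, 203, 206, 209, 202, 213, 235, 241, 240, 244]
323 [237, 238, 239, 239, 239, 241, 241, 242, 242, 241, 240, 240, 234, 208, 165, 169, 169, 173, 169, 167, 169, 169, 168, 167, 167, 165, 194, 232, 240, 240, 243]
near [319.4 157.5] far [319.4 119.5] far lower [319.4 119.9]
152 [244, 244, 243, 243, 243, 228, 145, 69, 72, 98, 117, 122, 127, 126, 124, 126, 126, 128, 125, 123]
2.3 [307.9 257.4] [310.9 254.5]
2.45 [313.  261.4] [316.7 259. ]
2.6 [317.4 265.7] [321.8 264. ]
2.75 [321.2 270.2] [326.1 269.2]
```

Run:
```python
from h import *
fz=np.array(arm.current_force())
arm.move_l(at(-.125,.215),RP,feed=.2)
arm.move_l(at(-.125,.150),RP,feed=.15)
for e in(2.6,2.3,2.0,1.7,1.4,1.1,.85,.6,.42):
    w=at(-.033+.069*np.cos(e)-.0195,.128+.069*np.sin(e)-.012)
    arm.move_l(w,RP,feed=.1)
    F=np.array(arm.current_force())-fz
    if np.linalg.norm(F)>2: print(e,F.round(2))
    if np.linalg.norm(F)>8: break
print(arm.current_t(),arm.current_ee_pos()-M)
snap('side','sr');snap('wrist','wr')
for e in(.3,.4,.5,.6,1.): print(e,[proj('sr',at(-.033+r*np.cos(e),.128+r*np.sin(e))).round(1).tolist() for r in(.069,.079)])
```

```text
41.2167 [0.01026881 0.00071551 0.02378156]
0.3 [[251.9, 257.9], [246.6, 255.2]]
0.4 [[252.9, 255.5], [247.7, 252.5]]
0.5 [[254.2, 253.4], [249.2, 250.0]]
0.6 [[255.9, 251.5], [251.1, 247.8]]
1.0 [[266.0, 246.3], [262.6, 241.8]]
```

Run:
```python
from h import *
im=np.load('pics/wr.npz')['im'].astype(int).sum(2)//3
for e in(.2,.4,.6,1.): print(e,[proj('wr',at(-.033+r*np.cos(e),.128+r*np.sin(e))).round(1).tolist() for r in(.069,.079)])
for u in(319,312,345): print(u,im[60:230,u][::2].tolist())
v=int(proj('wr',at(-.033+.05*np.cos(.4),.128+.05*np.sin(.4)))[1]); print(v,im[v,230:410:2].tolist())
```

```text
0.2 [[319.6, 247.9], [319.6, 226.9]]
0.4 [[319.6, 266.2], [319.7, 247.0]]
0.6 [[319.7, 292.5], [319.8, 277.1]]
1.0 [[319.8, 365.0], [319.8, 364.3]]
319 [164, 161, 159, 156, 155, 155, 152, 156, 156, 157, 156, 155, 156, 158, 158, 158, 157, 156, 153, 156, 158, 161, 165, 161, 162, 166, 165, 166, 168, 164, 166, 166, 207, 230, 234, 235, 235, 232, 231, 232, 233, 234, 231, 229, 235, 233, 233, 231, 232, 232, 232, 234, 234, 236, 236, 231, 231, 234, 233, 232, 232, 234, 232, 235, 237, 235, 233, 231, 234, 234, 226, 232, 230, 228, 229, 118, 126, 125, 97, 168, 226, 155, 81, 81, 80]
312 [163, 161, 158, 155, 155, 153, 155, 157, 156, 156, 159, 158, 156, 154, 160, 159, 155, 155, 156, 157, 159, 163, 163, 164, 163, 164, 168, 167, 167, 167, 167, 168, 210, 231, 233, 236, 234, 233, 230, 231, 233, 234, 230, 229, 234, 233, 232, 231, 231, 231, 232, 232, 234, 237, 236, 234, 231, 233, 231, 230, 231, 233, 235, 237, 237, 235, 233, 231, 232, 232, 225, 231, 229, 227, 229, 135, 126, 128, 99, 164, 226, 128, 83, 83, 81]
345 [164, 164, 159, 159, 156, 153, 154, 154, 153, 155, 154, 154, 154, 155, 154, 157, 156, 154, 152, 154, 154, 156, 160, 161, 162, 161, 165, 165, 168, 165, 163, 165, 212, 231, 233, 235, 235, 234, 232, 234, 231, 233, 231, 230, 234, 234, 233, 232, 231, 231, 233, 232, 235, 236, 236, 232, 231, 234, 232, 230, 233, 232, 235, 237, 237, 235, 231, 233, 235, 234, 226, 231, 229, 228, 230, 122, 122, 124, 121, 68, 51, 53, 50, 50, 52]
299 [30, 24, 21, 20, 26, 26, 34, 27, 22, 32, 24, 21, 26, 29, 26, 31, 29, 24, 29, 29, 31, 26, 23, 33, 30, 24, 23, 29, 27, 28, 28, 30, 20, 29, 25, 25, 28, 45, 46, 48, 24, 23, 22, 27, 65, 19, 24, 22, 18, 20, 48, 48, 32, 29, 26, 24, 27, 29, 28, 27, 25, 27, 27, 28, 29, 28, 25, 23, 27, 28, 22, 24, 34, 26, 29, 26, 29, 32, 27, 32, 33, 28, 29, 28, 30, 24, 32, 26, 31, 29]
```

Run:
```python
from h import *
im=np.load('pics/wr.npz')['im'].astype(int).sum(2)//3
print('tip',proj('wr',at(.034,.1235)),proj('wr',at(.022,.132)))
for v in range(206,300,6): print(v,im[v,264:376:4].tolist())
s0=np.load('pics/sj.npz')['im'].astype(int);s1=np.load('pics/sr.npz')['im'].astype(int)
c=s1[240:275:2,235:285:2].sum(2)//3
for r in c: print(' '.join('%3d'%k for k in r))
```

```text
tip [319.51327729 238.93529655] [319.52457381 268.40038772]
206 [224, 223, 224, 223, 221, 224, 227, 225, 227, 226, 225, 225, 227, 227, 228, 228, 227, 228, 227, 227, 228, 227, 226, 228, 228, 229, 228, 228]
212 [230, 231, 230, 231, 231, 232, 233, 124, 125, 125, 126, 128, 126, 125, 127, 126, 126, 124, 123, 124, 126, 122, 123, 122, 122, 234, 234, 234]
218 [226, 226, 226, 228, 228, 227, 227, 125, 122, 165, 165, 166, 164, 168, 170, 171, 172, 96, 97, 91, 68, 123, 118, 118, 121, 225, 227, 225]
224 [227, 226, 226, 228, 229, 228, 229, 125, 114, 98, 95, 97, 83, 79, 80, 83, 79, 81, 82, 87, 52, 125, 58, 52, 55, 104, 100, 101]
230 [103, 105, 102, 101, 102, 102, 104, 52, 97, 97, 95, 80, 80, 85, 81, 82, 77, 83, 84, 80, 52, 49, 50, 50, 51, 105, 105, 103]
236 [102, 99, 99, 99, 101, 100, 100, 49, 82, 85, 78, 80, 79, 81, 80, 78, 80, 80, 83, 81, 58, 58, 52, 51, 54, 106, 106, 105]
242 [105, 104, 105, 232, 104, 104, 104, 72, 82, 79, 153, 149, 149, 150, 148, 150, 149, 150, 79, 81, 79, 54, 51, 52, 47, 105, 106, 109]
248 [100, 99, 102, 100, 97, 98, 104, 80, 80, 79, 207, 95, 93, 96, 95, 95, 97, 204, 108, 82, 8
[... 2095 characters left out ...]

 53  50  49  51  51  50  51  48  50  49  51  51  49  47  50  49  50  50  46  31  65 136 155 149 119
133 111  76  58  51  50  50  51  50  47  51  50  49  45  49  49  50  50  46  38  84 151 158 158 154
158 154 150 137 121  95  65  53  50  49  48  49  50  47  59  60  54  52  47  59 122 157 158 155 153
155 152 151 151 150 148 147 132 111  70  51  51  50  54  80  89 101  78  68  60  70 110 131 144 151
152 151 152 151 150 150 154 157 157 117  87  80  68  75  88  90  90  89  79  54  46  46  52  62  89
152 151 148 143 145 148 157 159 163 156 122  88  91  97  90  88  90  85  65  48  47  46  48  47  47
145 143 138 139 141 145 151 161 160 158 138  88  80  88  95  94  86  77  49  46  47  46  48  47  46
```

Run:
```python
from h import *
arm.move_l(at(.006,.150),RP,feed=.1)
arm.move_l(at(.006,.185),RP,feed=.2)
arm.move_l(at(.050,.180),RP,feed=.2); arm.sleep(.1)
fz=np.array(arm.current_force())
for x,z in((.050,.160),(.051,.148),(.0545,.138)):
    arm.move_l(at(x,z),RP,feed=.1);F=np.array(arm.current_force())-fz
    print(z,F.round(2))
    if np.linalg.norm(F)>5: break
else:
  z=.138
  while z>.110:
    z-=.001; arm.move_l(at(.0545,z),RP,feed=.04);F=np.array(arm.current_force())-fz
    if abs(F[2])>1: print(round(z,4),F.round(2),round(arm.current_ee_pos()[2],4))
    if F[2]>14 or np.linalg.norm(F[:2])>8: break
print(arm.current_t(),arm.current_ee_pos()-M)
```

```text
0.16 [-0.23  0.42  1.67]
0.148 [ 0.18 -0.43  1.12]
0.138 [-0.85 -0.48  0.24]
0.137 [-0.39 -0.57  1.26] 0.1371
0.136 [ 0.09 -0.54  1.52] 0.1361
0.135 [ 0.03 -0.88  1.39] 0.135
0.134 [-0.61 -0.68  1.11] 0.1339
0.133 [-0.2  -1.04  1.24] 0.1329
0.131 [ 1.11 -0.27  1.14] 0.1309
0.129 [ 0.49 -0.1   1.27] 0.1289
0.126 [ 0.8  -0.33  1.6 ] 0.1259
0.123 [-0.64  0.12  1.01] 0.123
0.122 [0.92 0.32 1.49] 0.122
0.121 [ 0.81 -0.14  2.02] 0.1209
0.12 [-0.77 -0.6   1.19] 0.1198
0.119 [ 0.07 -0.84  1.44] 0.1189
0.117 [0.73 0.31 1.41] 0.117
0.116 [ 0.15 -0.41  2.76] 0.116
0.115 [-0.81 -0.73  1.98] 0.115
0.114 [ 0.25 -0.1   2.89] 0.114
0.113 [-0.12 -0.34  3.3 ] 0.113
0.112 [-1.19 -0.54  5.09] 0.112
0.111 [-0.85 -0.56  7.97] 0.1112
0.11 [-0.57 -0.45 11.02] 0.1104
50.2417 [ 0.05475266  0.00381522 -0.00957091]
```

Run:
```python
from h import *
fz=np.array([.6,.3,-.9]);z=.110;last=11
while z>.104:
    z-=.0005; arm.move_l(at(.0545,z),RP,feed=.04);F=np.array(arm.current_force())
    print(round(z,4),F.round(2),round(arm.current_ee_pos()[2],4))
    if F[2]>16 or F[2]<last-4: break
    last=F[2]
snap('wrist','wt');snap('side','st');print(arm.current_t())
print('tip',proj('wt',at(.034,.1235)).round(),'wire',proj('wt',at(.0348,.115)).round(),'fork far',proj('wt',at(.022,.132)).round(),'near',proj('wt',at(0,.132)).round(), proj('wt',at(-.028,.129)).round())
im=np.load('pics/wt.npz')['im'].astype(int).sum(2)//3
for v in range(260,420,6): print(v,im[v,250:390:5].tolist())
```

```text
0.1095 [-0.02 -0.28 10.81] 0.1101
0.109 [-1.72  0.79 11.99] 0.1097
0.1085 [-1.19 -0.39 13.45] 0.1093
0.108 [-1.09 -0.08 14.82] 0.109
0.1075 [-1.88 -0.63 16.99] 0.1086
51.5917
tip [320. 362.] wire [320. 351.] fork far [320. 399.] near [320. 444.] [319. 490.]
260 [105, 106, 105, 105, 108, 105, 105, 107, 108, 109, 107, 109, 108, 108, 106, 111, 106, 110, 108, 107, 107, 107, 105, 109, 109, 109, 108, 107]
266 [102, 105, 105, 106, 104, 103, 103, 107, 102, 100, 104, 46, 65, 106, 106, 105, 48, 62, 104, 104, 103, 104, 103, 102, 104, 104, 102, 102]
272 [102, 100, 100, 103, 105, 106, 102, 104, 102, 92, 44, 48, 42, 26, 26, 26, 51, 46, 47, 106, 104, 105, 104, 106, 108, 104, 104, 105]
278 [103, 101, 100, 100, 102, 105, 103, 103, 100, 48, 49, 45, 33, 19, 27, 24, 46, 49, 47, 106, 103, 102, 104, 105, 105, 103, 101, 104]
284 [101, 102, 103, 103, 102, 105, 102, 104, 76, 49, 50, 46, 23, 20, 19, 26, 49, 52, 48, 47, 66, 68, 69, 72, 106, 107, 106, 110]
290 [29, 29, 29, 29, 27, 35, 28, 26, 31, 24, 28, 45, 17, 22, 23, 23, 48, 30, 33, 29, 34, 26, 30, 28, 27, 29, 31, 29]
296 [25, 31, 25, 29, 31, 31, 30, 29, 30,
[... 1727 characters left out ...]
86 [35, 34, 30, 28, 28, 27, 30, 37, 29, 34, 21, 41, 35, 30, 28, 32, 37, 21, 29, 34, 27, 26, 29, 33, 29, 29, 32, 32]
392 [28, 33, 35, 33, 34, 26, 29, 28, 29, 31, 30, 46, 28, 26, 26, 25, 47, 29, 41, 35, 36, 39, 37, 35, 37, 35, 30, 37]
398 [35, 34, 29, 31, 33, 30, 33, 33, 33, 30, 34, 45, 32, 24, 26, 34, 73, 68, 72, 73, 73, 70, 69, 72, 72, 65, 70, 74]
404 [68, 72, 69, 70, 71, 68, 70, 70, 72, 70, 71, 71, 72, 69, 69, 72, 70, 69, 70, 70, 71, 71, 72, 68, 73, 72, 69, 69]
410 [70, 68, 73, 73, 69, 69, 71, 71, 72, 73, 69, 72, 68, 77, 71, 73, 68, 71, 73, 70, 69, 72, 71, 67, 69, 73, 75, 71]
416 [70, 70, 72, 70, 73, 71, 69, 70, 74, 71, 70, 71, 73, 72, 71, 71, 68, 71, 74, 68, 70, 69, 72, 69, 73, 70, 69, 73]
```

Run:
```python
from h import *
arm.move_l(at(.0545,.150),RP,feed=.12);print(arm.current_force())
arm.move_l(at(.010,.190),RP,feed=.2)
snap('wrist','wu');snap('side','su');print(arm.current_t())
n='wu'
for e in(-.19,-.1,-.04,.1,.37): print(e,[proj(n,at(-.033+r*np.cos(e),.128+r*np.sin(e))).round(1).tolist() for r in(.069,.081)])
print('tip',proj(n,at(.034,.1235)).round(),'far',proj(n,at(.022,.132)).round(),'near',proj(n,at(0,.132)).round(),'legs',[proj(n,at(.03,.12)+RP[:,1]*s).round(0).tolist() for s in(-.021,.021)])
im=np.load('pics/wu.npz')['im'].astype(int).sum(2)//3
for v in range(150,262,3): print(v,im[v,270:370:4].tolist())
```

```text
[ 0.21110582  0.14482848 -0.00866792]
52.6417
-0.19 [[319.3, 214.9], [319.3, 194.9]]
-0.1 [[319.3, 215.4], [319.4, 194.9]]
-0.04 [[319.4, 216.3], [319.4, 195.6]]
0.1 [[319.4, 220.2], [319.4, 199.2]]
0.37 [[319.4, 235.5], [319.5, 215.8]]
tip [319. 219.] far [319. 243.] near [319. 279.] legs [[284.0, 224.0], [355.0, 224.0]]
150 [228, 230, 230, 230, 228, 231, 231, 230, 231, 230, 231, 231, 231, 232, 232, 232, 231, 231, 232, 230, 232, 232, 232, 232, 232]
153 [230, 229, 230, 230, 230, 230, 230, 229, 231, 230, 232, 230, 231, 232, 231, 231, 232, 233, 232, 231, 231, 232, 232, 231, 231]
156 [229, 230, 229, 229, 232, 230, 230, 230, 231, 230, 233, 233, 232, 231, 232, 232, 233, 232, 231, 232, 231, 232, 232, 231, 232]
159 [229, 231, 231, 231, 233, 232, 232, 232, 231, 233, 234, 233, 233, 233, 235, 232, 234, 234, 232, 233, 234, 233, 234, 234, 234]
162 [233, 233, 234, 234, 235, 235, 235, 236, 235, 236, 237, 237, 235, 236, 237, 237, 238, 237, 238, 238, 238, 237, 237, 237, 236]
165 [225, 228, 229, 229, 229, 231, 229, 231, 231, 230, 232, 231, 232, 229, 232, 231, 232, 232, 229, 232, 232, 231, 231, 230, 2
[... 3178 characters left out ...]
, 91, 93, 94, 94, 97, 93, 82, 81, 101, 83, 82, 81]
246 [92, 91, 94, 92, 92, 92, 97, 96, 95, 95, 98, 96, 98, 94, 92, 93, 97, 96, 92, 94, 93, 98, 95, 95, 95]
249 [196, 98, 99, 93, 92, 99, 98, 97, 94, 92, 94, 92, 96, 92, 96, 92, 95, 97, 96, 100, 97, 98, 99, 98, 97]
252 [225, 226, 101, 91, 90, 99, 101, 100, 100, 99, 98, 94, 96, 97, 99, 99, 101, 99, 101, 100, 100, 96, 101, 100, 98]
255 [96, 96, 97, 91, 91, 96, 93, 97, 97, 99, 97, 98, 95, 98, 99, 97, 97, 94, 97, 98, 95, 95, 95, 95, 99]
258 [88, 89, 87, 91, 92, 85, 88, 89, 86, 87, 87, 95, 93, 96, 88, 88, 87, 89, 90, 89, 92, 94, 90, 89, 90]
261 [98, 98, 97, 91, 93, 101, 101, 80, 77, 79, 79, 94, 97, 97, 78, 81, 79, 78, 81, 104, 88, 96, 101, 103, 103]
```

Run:
```python
from h import *
arm.move_l(at(-.064,.185),RP,feed=.25)
arm.move_l(at(-.064,.124),RP,feed=.15)
fz=np.array(arm.current_force()); x=-.059; z=.124
arm.move_l(at(x,z),RP,feed=.06)
for i in range(16):
    F=np.array(arm.current_force())-fz;a=-F@D;p=arm.current_ee_pos()-M
    print(i,round(x*1e3,1),'a',round(a,2),'F',F.round(1)[1:],'tcp',round(p@D*1e3,2),round(p[2]*1e3,2))
    if a>12.5 or x>-.0495: break
    x+=.0008; arm.move_l(at(x,z),RP,feed=.04)
snap('wrist','wx')
arm.move_l(at(-.062,z),RP,feed=.06); arm.sleep(.2)
snap('wrist','wy');snap('side','sy');print(arm.current_t(),arm.current_force())
for n in('wx','wy'):
    im=np.load('pics/'+n+'.npz')['im'].astype(int).sum(2)//3
    print('tip',proj(n,at(.034,.1235)).round(1),'wire',[proj(n,at(-.033+.069*np.cos(e),.128+.069*np.sin(e))).round(1)[1] for e in(-.19,-.04)],'far',proj(n,at(.022,.132)).round(1),'near',proj(n,at(0,.132)).round(1))
    v=int(proj(n,at(.034,.12))[1]);print(v-30);
    for u in(310,318,324):print(im[v-30:v+32,u].tolist())
    v=int(proj(n,at(0,.132))[1]);print('near',v-4,im[v-4:v+18,319].tolist())
```

```text
0 -59.0 a 1.5 F [-0.4  0.1] tcp -57.95 4.76
1 -58.2 a 1.4 F [ 0.2 -0.8] tcp -58.14 4.21
2 -57.4 a 0.92 F [ 0.6 -0.6] tcp -57.39 4.01
3 -56.6 a 1.3 F [-0.3 -0.2] tcp -56.5 4.01
4 -55.8 a 2.26 F [ 0.6 -0.9] tcp -56.02 3.91
5 -55.0 a 6.54 F [-0.6  2.2] tcp -55.58 3.89
6 -54.2 a 9.45 F [-0.5  5.3] tcp -55.48 3.77
7 -53.4 a 12.79 F [-2.   7.1] tcp -55.34 3.72
56.2917 [-1.70817196  0.01289236 -0.12498244]
tip [319.9  89. ] wire [np.float64(89.2), np.float64(83.3)] far [319.9 120.3] near [319.9 178.8]
59
[237, 236, 238, 204, 205, 230, 234, 236, 239, 240, 241, 243, 242, 243, 244, 245, 245, 247, 249, 250, 252, 252, 251, 252, 251, 251, 249, 212, 108, 169, 208, 227, 247, 244, 212, 183, 139, 128, 158, 134, 145, 154, 149, 130, 140, 146, 149, 151, 154, 157, 159, 159, 162, 161, 173, 227, 243, 242, 242, 242, 241, 246]
[237, 236, 238, 206, 210, 232, 235, 238, 239, 242, 242, 243, 244, 245, 246, 246, 247, 248, 250, 250, 251, 250, 250, 250, 250, 250, 247, 211, 115, 164, 208, 228, 247, 240, 196, 239, 251, 251, 251, 251, 250, 250, 249, 249, 249, 247, 247, 247, 246, 245, 245, 244, 242, 239, 232, 236, 243, 
[... 902 characters left out ...]
4, 236, 238, 240, 239, 239, 240, 241, 242, 243, 244, 245, 247, 248, 248, 248, 247, 248, 248, 248, 228, 135, 143, 205, 218, 241, 207, 231, 250, 251, 251, 251, 251, 250, 250, 249, 249, 249, 248, 248, 248, 247, 247, 247, 246, 245, 241, 235, 248, 248, 247, 248, 247, 249, 252]
[237, 236, 236, 218, 203, 226, 233, 234, 236, 239, 240, 240, 241, 240, 241, 241, 242, 242, 244, 246, 247, 248, 247, 247, 247, 247, 246, 225, 176, 154, 207, 219, 241, 232, 185, 198, 198, 199, 197, 199, 195, 196, 193, 194, 194, 194, 192, 193, 192, 193, 195, 193, 192, 186, 215, 247, 247, 247, 247, 247, 250, 252]
near 158 [245, 245, 244, 245, 213, 129, 103, 70, 66, 87, 105, 113, 122, 125, 127, 130, 131, 131, 128, 127, 128, 129]
```

Run:
```python
from h import *
n='sy'
im=np.load('pics/sy.npz')['im'].astype(int).sum(2)//3
yv=-RP[:,1]
for sh in(0,-.0015):
  for e in(-.19,-.04):
    P=lambda r,y:proj(n,at(-.033+sh+r*np.cos(e),.128+r*np.sin(e))+yv*y).round(1).tolist()
    print(sh,e,'tabend',P(.081,.007),P(.081,-.007),'wireend',P(.069,.010),P(.069,-.01))
print('tip',proj(n,at(.034,.12)),'far top',proj(n,at(.022,.132)+yv*.015),proj(n,at(.022,.132)-yv*.015))
for v in range(258,286): print(v,' '.join('%3d'%k for k in im[v,232:272:1]))
```

```text
0 -0.19 tabend [244.7, 273.0] [248.3, 267.4] wireend [250.1, 275.2] [255.1, 267.1]
0 -0.04 tabend [243.3, 268.0] [246.9, 262.4] wireend [248.9, 270.9] [254.0, 262.8]
-0.0015 -0.19 tabend [245.5, 273.3] [249.1, 267.6] wireend [250.9, 275.4] [255.9, 267.3]
-0.0015 -0.04 tabend [244.1, 268.3] [247.7, 262.6] wireend [249.7, 271.2] [254.8, 263.0]
tip [252.78426391 269.22767042] far top [254.80526252 272.47891228] [262.39859433 260.17369647]
258 146 147 147 149 150 149 148 150 150 151 151 150 148 148 146 147 148 148 147 146 145 144 145 147 150 150 134  95  64  56  55  54  52  51  52  54  55  55  56  57
259 146 147 149 150 150 150 149 151 152 151 152 148 148 147 148 148 147 148 146 145 145 145 146 149 150 146 117  73  58  57  54  58  63  66  62  54  56  55  55  56
260 147 148 150 151 149 149 151 152 152 151 150 149 147 148 147 149 148 146 146 144 146 148 149 151 149 133  92  61  56  57  54  72  92  94  79  58  55  55  56  56
261 148 150 150 149 150 152 153 153 151 150 148 147 148 147 148 148 146 146 146 146 146 149 150 150 142 110  68  57  57  56  57  72  90  89  74  59  56  56  56  55
262 
[... 3231 characters left out ...]
 191 189 179 152 128  97  84  70  61  58  51
282 139 140 141 141 139 142 143 145 146 150 168 192 203 206 205 205 204 204 202 202 201 199 188 176 159 133 139 147 154 162 174 182 179 174 167 164 143 115 109  88
283 140 141 141 139 141 142 145 147 149 159 181 200 203 201 199 199 200 201 202 203 204 203 200 197 172 126 146 165 151 121 124 136 146 148 158 168 165 160 165 161
284 140 142 141 141 141 144 146 148 154 173 195 202 188 156 140 141 158 184 201 203 203 202 203 200 180 153 182 195 184 153 126 100  97  97 111 120 126 134 143 152
285 142 142 142 142 145 147 149 151 166 190 200 185 137  88  64  68  94 150 195 203 202 203 202 202 191 182 197 200 189 171 140 103  81  85  96  96  89  85  84  90
```

Run:
```python
from h import *
fz=np.array([-1.0,0,-.3]); x=-.0565; z=.1195
arm.move_l(at(-.062,z),RP,feed=.08);fz=np.array(arm.current_force())
arm.move_l(at(x,z),RP,feed=.06)
for i in range(22):
    F=np.array(arm.current_force())-fz;a=-F@D;p=arm.current_ee_pos()-M
    print(i,round(x*1e3,1),round(z*1e3,1),'a',round(a,2),'Fz',F.round(1)[2],'tcp',round(p@D*1e3,2),round(p[2]*1e3,2))
    if p@D>-.0537 or z>.1262 or a>15: break
    if a<10.5: x+=.0007
    if a>8: z+=.0006
    arm.move_l(at(x,z),RP,feed=.04)
snap('wrist','wa1')
arm.move_l(at(-.062,z),RP,feed=.05); arm.sleep(.15)
arm.move_l(at(-.058,.1438),RP,feed=.1); snap('wrist','wa2');print(arm.current_t(),arm.current_force())
for n in('wa1','wa2'):
    im=np.load('pics/'+n+'.npz')['im'].astype(int).sum(2)//3
    t=[proj(n,at(q,.1235))[1].round(1) for q in(.034,.032)];print('tip',t,'near',proj(n,at(0,.132)).round(1))
    v=int(t[0]);print(v-10,im[v-10:v+16,316].tolist(),im[v-10:v+16,324].tolist())
    v=int(proj(n,at(0,.132))[1]);print('near',v-4,im[v-4:v+14,319].tolist())
```

```text
0 -56.5 119.5 a -0.44 Fz -1.0 tcp -56.01 -0.45
1 -55.8 119.5 a -0.91 Fz -1.5 tcp -55.75 -0.45
2 -55.1 119.5 a 1.2 Fz 1.1 tcp -55.39 -0.54
3 -54.4 119.5 a 5.49 Fz 1.9 tcp -55.25 -0.64
4 -53.7 119.5 a 8.81 Fz 4.7 tcp -55.15 -0.72
5 -53.0 120.1 a 8.49 Fz 5.5 tcp -54.77 -0.18
6 -52.3 120.7 a 10.36 Fz 5.8 tcp -54.3 0.37
7 -51.6 121.3 a 11.34 Fz 5.8 tcp -53.95 0.91
8 -51.6 121.9 a 9.36 Fz 3.0 tcp -53.74 1.4
9 -50.9 122.5 a 11.66 Fz -1.7 tcp -53.66 1.65
60.0333 [-0.83033928  0.29209003  0.08270878]
tip [np.float64(93.1), np.float64(98.5)] near [319.9 183.8]
83 [240, 242, 242, 239, 228, 197, 161, 190, 213, 223, 217, 217, 221, 228, 228, 226, 227, 227, 226, 228, 227, 228, 229, 229, 230, 231] [240, 240, 240, 239, 226, 195, 160, 192, 212, 223, 214, 183, 197, 196, 198, 199, 197, 196, 195, 194, 194, 194, 193, 192, 194, 193]
near 179 [240, 240, 239, 239, 238, 131, 54, 114, 128, 128, 132, 133, 133, 132, 132, 134, 130, 134]
tip [np.float64(88.4), np.float64(93.2)] near [319.6 168.5]
78 [242, 242, 241, 241, 241, 239, 227, 188, 146, 199, 221, 232, 209, 221, 226, 226, 226, 227, 226, 226, 227, 229, 229, 230, 231, 230] [242, 241, 240, 239, 241, 238, 224, 188, 148, 200, 220, 233, 209, 186, 185, 184, 185, 184, 184, 181, 183, 181, 181, 181, 181, 179]
near 164 [243, 243, 243, 243, 219, 116, 48, 105, 123, 127, 133, 133, 134, 133, 132, 133, 135, 134]
```

Run:
```python
from h import *
arm.move_l(at(-.060,.215),RP,feed=.2);arm.sleep(.1)
snap('wrist','wz');snap('side','sz')
n='wz';im=np.load('pics/wz.npz')['im'].astype(int).sum(2)//3
v=int(proj(n,at(0,.132))[1]);print('near',v-4,im[v-4:v+12,319].tolist())
s=np.load('pics/sz.npz')['im'].astype(int).sum(2)//3
for v in range(264,274):print(v,' '.join('%3d'%k for k in s[v,240:262]))
print(arm.current_t(),arm.current_force())
```

```text
near 149 [244, 244, 244, 244, 197, 96, 97, 119, 130, 131, 133, 133, 132, 135, 136, 133]
264 146 146 145 145 146 145 143 143 143 143 144 147 150 149 150 152 159 168 177 174 171 191
265 145 145 145 145 146 144 143 143 144 144 146 148 150 150 152 163 186 204 198 183 186 192
266 146 145 146 146 145 144 144 144 145 146 149 156 155 155 164 180 191 191 180 180 193 182
267 145 145 146 145 144 143 144 147 157 173 183 193 186 178 187 187 174 164 173 188 192 165
268 145 146 147 144 144 144 144 153 173 191 201 204 197 193 198 196 189 184 192 194 177 133
269 145 146 144 143 144 145 146 163 190 197 199 198 188 176 184 191 192 191 196 187 152 103
270 145 145 144 144 143 147 156 178 197 199 199 190 169 150 149 166 182 191 194 172 122  96
271 144 143 144 144 145 149 168 188 195 198 198 187 168 147 124 147 179 193 181 143  98 112
272 139 139 137 139 139 146 162 178 186 190 187 183 173 150 136 149 177 183 156 105  84 107
273 133 132 133 133 135 140 149 149 150 156 170 183 167 148 149 145 142 139 114  83  79  89
60.7417 [-0.66637353 -0.32882989 -0.49854358]
```

```bash
python3 -c "
from h import *
print(arm.sign_off())"
```

```text
the job is handed in; nothing more can be done
None
```

I handed the job in at 60.7 s: the pin measures home in the fork, the ring reads as snapped under its tip and the robot is clear. I judged this from pixel measurements and contact forces, and never felt a clear snap. I pressed the ring tab with up to 17 N and the pin with up to 15.3 N, slightly over your 15 N guide. I also gave the pin a last push home after the ring was down, because it had slipped back 1–2 mm.

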